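Refit the brake spring of a washing-machine drive

ROBOT

A 6-joint arm with a two-finger parallel gripper is mounted at the origin on the work surface. World frame = base frame: x ahead of the robot, y to its left, z up, the work surface at z = 0. Lengths are in m, angles in degrees, forces in N, time in s.
With the tool pointing down it reaches from about 0.4 to 0.825 m from the base axis. Payload 7 kg.
Tool frame: the origin (TCP) lies midway between the tips of the shut fingers; the grasp point (between the pads) lies 19 mm behind it; z points along the fingers, y is the line along which they close (so a half turn about z gives the same grasp; the last joint's range is limited). The gripper opens to 88 mm and grips with 3 to 60 N. Pads are 19 mm wide; open, the fingers measure 130 mm over their backs; the gripper's body (78 mm by 193 mm) begins 47 mm behind the grasp point.
Start: joints at [-58.78, 20.546, 0.682, 0, -70.136, -16.507], TCP at [0.171, -0.653, 0.227] pointing down, gripper open.
Joint ranges: [-176.03, 176.03], [-82.01, 121.73], [-58.28, 71.71], [-173.87, 95.51], [-174.79, -0.11], [-173.66, 173.66]. Speed limits (degrees/s): [136.94, 136.94, 172.46, 180, 180, 180].

INTERFACE

Orientations are given as [roll, pitch, yaw] about the fixed x, y, z axes, in that order (R = Rz(yaw) Ry(pitch) Rx(roll)).
In Python, from plant import r, eyes, workorder gives the robot as it stands.
- The arm moves only by the tool step_arm, never from a script. Its argument "plan" is a list of rows, each a list of 5 numbers: the shift along the tool's x, y, z each as a share of 25 cm, from -1 to 1, then the turn about the tool's z as a share of 60 degrees, from -1 to 1, then the finger opening in mm, from 0 to 87.6. In form: [[x, y, z, turn, jaw], ...]. A call has 1 to 12 rows; each row is the pose to reach, as a shift and turn from the pose commanded when the call began, along the tool's axes at that moment; what a row does not reach only later rows make up. A row lasts 1/12 s, in which the tool goes at most 41.7 mm and 7.16 degrees, less where a joint would pass 70% of its speed; a pose out of reach is approached as far as the arm can. A call with a number of a shift or a turn outside -1 to 1 is refused whole. A call with a gripper value outside its range is refused whole. The fingers move at their own pace and stop on an object; "newtons" is the grip in N (left out, the last holds). Time passes only in rows, so rows that repeat a pose let the fingers close. It gives the time, the measured TCP pose, the force, the opening and the grip force at its end, in the units of the state.
- r.get_state(): the state, without advancing time (a new reading comes with each control period).
- eyes.capture(name): name is "side" or "top"; returns the picture (384x512x3 uint8, red, green, blue); there is no depth.
- eyes.camera_model(name): a dict with "fov_y" (degrees; the focal length in pixels is half the picture's height over the tangent of half this angle, whatever the lens; pixels are square), "cx", "cy" (the principal point, pixels), "world_to_cam" (4x4, takes a point from world to camera coordinates). Camera axes: x right, y up, looking along -z (the intrinsics and any distortion apply to the point x, -y, -z); pixel columns grow to the right and rows downward; lengths in m; the calibration is good to about 2 mm. A picture is of the moment at which its call begins. camera_model takes no time and is no camera call.
- workorder.close_job(): hands the job in; it is judged then, once.
The state is a dict: "time_s": time; "joints": joint angles; "qd": joint speeds; "joint_torque": joint torques, N m; "tcp_pos": TCP position; "eef_rot": TCP orientation; "contact_force": force on the tool from outside, world axes, zero at the start; "moment": the same for the moment, N m; "gripper_width": finger opening in m; "gripper_force": force on a finger pad.
Only numpy, scipy, OpenCV 4.12 (cv2) and the standard library are available. Lean on these libraries where they do the work, as an engineer would, in place of code of your own. Each camera call takes 0.05 s, during which the arm holds its last target. There are 200 camera calls.

TASK

Push the spoked pulley of the washing-machine drive round by its spokes through at least half a turn to make sure it runs free. Then pick up the spring puller, catch the brake spring's hook with it and stretch the spring until its hook sits on the anchor post, under the post's head, so that the brake shoe is drawn against the pulley; keep your fingers off the spring. Finally lay the puller back down on the rubber mat, and leave the screwdriver and the tin of screws where they are.

Things in the scene. Friction and masses are not known exactly. Their poses are not given: they have to be found in the camera images.
- unit: Washing-machine drive, fixed on the bench: pressed metal plate 215 x 375 mm, top 60 mm above the bench, on a grey gearbox and a timber block. Origin on the bench, x, y level, z up. In its x, y (mm): plate from -130 to 85 and -175 to 200, pulley axis (-40, 100), brake arm's pivot (0, -22), anchor post (55, -149.5). The seated spring runs along the unit's -y from the arm's pin to the post.
- pulley (a joint): Angle of the spoked pulley about its upright axis (rad), anticlockwise from above positive. It turns either way with little friction (about 1 N at a spoke) and stops when no longer pushed.
- pulley_hub (a point): On the pulley's axis, level with the spokes' upper faces, 100 mm above the bench. Cast belt pulley, diameter 190 mm, rim 10 mm thick with its top 106 mm above the bench; five spokes 72 degrees apart, 14 mm wide, 14 mm deep, clear from the hub (radius 24 mm, its nut reaches 120 mm) to the rim's inside (radius 85 mm). Open between the spokes down to the plate.
- pulley_spoke (a point): On the upper face of one spoke, 55 mm out from the pulley's axis; it turns with the pulley. The other four spokes follow at 72 degree steps.
- brake_arm (a joint): Angle of the brake arm about its upright pivot (rad): 0 = rubber shoe just touching the pulley's rim, negative = backed off; stays where left. A dark flat bar 128 mm long beside the pulley, shoe at one end, the spring's pin at the other (55 mm from the pivot). Pulling the spring towards the post closes it.
- spring_swivel: The brake spring; origin at the pin on the brake arm's end on which it swivels, 93 mm above the bench. It can swing sideways and be lifted about it; slack, it stands out level by itself (its lowest), swung aside towards the unit's +x. Draw-bar spring: the hook is drawn out of the 26 mm coil. About 3 N starts the stretch, then 0.2 N more per mm, up to 65 mm of stretch. It weighs about 2 N.
- spring_hook: The spring's free end: a square open hook of 5 mm wire, lying flat. Origin: middle of its end bar (wire centre), 110 mm from the pin when slack, 93 mm above the bench. x points outward along the spring, y across, z up. The bar runs from y = -18.5 to 18.5 mm; from its -y end the shank goes back 38 mm then in to the coil, from its +y end a free leg goes back 17 mm.
- hook_window (a point): Middle of the hook's clear window, 18 mm behind the end bar's centre line; same axes as the hook. The window is 32 mm wide (y) and about 34 mm long (x), so that puller and post fit side by side: with the puller's prong in the corner between end bar and free leg (y = about +12 mm) the post has the room beside it (y about -4 mm).
- post_seat (a point): On the axis of the steel anchor post, at the level spring's height, 93 mm above the bench. Post 10 mm in diameter, upright, with a head 14 mm in diameter, top 110 mm and underside 106 mm above the bench. The hook must be lifted over the head and come down around the post, its end bar then bearing on the post's side away from the pin; the spring is then stretched about 25 mm.
- puller_grip (a point): Centre of the spring puller's handle: black, flat-sided, 90 mm long, 24 mm wide, 26 mm high, lying on its flat underside on the mat. x runs along the tool towards its hook, z up. Mass about 0.12 kg. A 7 mm shaft leaves the handle's end, cranks up 6 mm and runs straight on to the hook.
- puller_hook (a point): In the throat of the puller's hook, 105 mm ahead (+x) of the handle's centre, 2 mm below its axis. A 6 mm prong goes down from the shaft's end (110 mm ahead of the handle's centre) to 12 mm below the handle's axis; a 5 mm lip turns back 7 mm from its foot towards the handle, so a wire in the 9 mm high throat is pulled and lifted. To let go, move it 10 mm forward (+x), then up.
- mat: Grey rubber tool mat 250 x 180 mm, 3 mm thick, fixed on the bench; origin at the centre of its underside, x along its length, z up. The puller and a screwdriver lie on it.
- screwdriver: Wooden-handled screwdriver 200 mm long lying on the mat beside the puller; leave it alone. Origin under its middle.
- screw_tin: Low round tin of screws, 66 mm wide and 22 mm high, on the drive's plate; leave it alone. Origin under its centre.
There are look-alikes about, which are no part of the job. Of the things that look like the part that bears puller_grip, take the one that is nearest to the robot's base at the start.

How it is judged (in metres and radians):
On the way, in this order (a step that is already met when the one before it is completed fails the run):
1. the pulley has been turned by about half a turn (more than 135 degrees) (distance of pulley_spoke from where it was at the start of the episode above 0.1015 m).
2. the spring is caught by the puller and stretched by more than 15 mm (distance between spring_hook and spring_swivel above 0.125 m and contact force between puller and spring_hook above 1 N), for 0.1 s.
3. the spring's hook sits on the anchor post without the puller's help and the brake is on (x of post_seat in the frame of spring_hook between -0.016 and -0.003 m and y of post_seat in the frame of spring_hook between -0.0125 and 0.0125 m and z of post_seat in the frame of spring_hook between -0.014 and 0.014 m and value of joint brake_arm above -0.03 rad and contact force between puller and spring_hook below 0.5 N), for 0.2 s.
At the end, for the whole second after the job is handed in: The anchor post stands inside the spring's hook, 3 to 16 mm behind its end bar and within 12.5 mm of its middle, the hook below the head's top; brake arm closed (above -0.03 rad); puller at rest on the mat, handle centre over it and under 22 mm high (x of post_seat in the frame of spring_hook between -0.016 and -0.003 m and y of post_seat in the frame of spring_hook between -0.0125 and 0.0125 m and z of post_seat in the frame of spring_hook between -0.014 and 0.014 m and value of joint brake_arm above -0.03 rad and x of puller_grip in the frame of mat between -0.125 and 0.125 m and y of puller_grip in the frame of mat between -0.09 and 0.09 m and z of puller_grip in the frame of mat below 0.022 m and linear speed of each of puller, spring_hook below 0.02 m/s); the robot touches nothing.
It fails at once if the gripper's fingers push on the spring (contact force between the fingers and spring_swivel above 1 N).
It fails at once if the screwdriver is moved more than 30 mm (distance of screwdriver from where it was at the start of the episode above 0.03 m).
It fails at once if the tin of screws is moved more than 30 mm (distance of screw_tin from where it was at the start of the episode above 0.03 m).
It also fails if it takes over 72 s, if anything falls off the work surface, if the arm or the gripper's body presses on something with over 40 N, if the wrist force passes 120 N, or if a joint passes its speed limit or range.

## Working session

There is one attempt and no reset: what is moved stays moved. The work goes in short steps, Python scripts to look and compute and a tool call to move; the robot and the scene stay as the last step left them, time stands still between calls to the robot, and variables do not carry over. Pictures are saved under pics/ and viewed, at most 10 in all, crops included, and the job is handed in when it is done.

Besides the shell and the picture viewer there is one more tool, called after ">>>" as name([rows], argument=value, ...), one row to a line, values as JSON. step_arm: Moves the arm, as the interface text tells. Its arguments: {"type":"object","properties":{"plan":{"type":"array"},"newtons":{"type":"number"}},"required":["plan"]}

```bash
mkdir -p pics; cat > h.py <<'E'
import numpy as np, cv2
from plant import r, eyes, workorder
def snap(n,f):
    im=eyes.capture(n)[:,:,::-1].copy(); cv2.imwrite(f'pics/{f}.png',im); return im
def cam(n):
    c=eyes.camera_model(n); M=np.array(c['world_to_cam']); f=192/np.tan(np.radians(c['fov_y']/2)); return c,M,f
def ray(n,u,v):
    c,M,f=cam(n); d=np.array([(u-c['cx'])/f,-(v-c['cy'])/f,-1]); R=M[:3,:3]
    return -R.T@M[:3,3], R.T@d
def atz(n,u,v,z):
    o,d=ray(n,u,v); return o+d*(z-o[2])/d[2]
def proj(n,p):
    c,M,f=cam(n); q=M[:3,:3]@np.array(p)+M[:3,3]; return np.array([c['cx']+f*q[0]/-q[2], c['cy']-f*q[1]/-q[2]])
E
python3 - <<'E'
from h import *
a=snap('top','top0'); b=snap('side','side0')
cv2.imwrite('pics/both0.png',cv2.resize(np.hstack([a,b]),(800,300)))
for n in('top','side'): 
    c=eyes.camera_model(n); print({k:c[k] for k in c if k!='world_to_cam'}); print(np.round(ray(n,256,192),3))
print(r.get_state())
cv2.imwrite('pics/top0x.png',cv2.resize(a,(800,600),interpolation=cv2.INTER_CUBIC))
cv2.imwrite('pics/side0x.png',cv2.resize(b,(800,600),interpolation=cv2.INTER_CUBIC))
E
```

```text
{'fov_y': 52.17644072673529, 'cx': 249.0701925606655, 'cy': 192.03586026535254}
[[ 0.455 -0.206  1.27 ]
 [ 0.062 -0.018 -0.998]]
{'fov_y': 45.54309387914645, 'cx': 253.44384046357553, 'cy': 184.24747149123291}
[[-0.206  0.518  1.001]
 [ 0.515 -0.532 -0.673]]
{'time_s': 0.1, 'joints': array([-5.87804096e+01,  2.05871177e+01,  6.39600805e-01, -1.50321995e-02,
       -7.01351305e+01, -1.65083344e+01]), 'qd': array([-0.06356542, -0.06572358,  0.20529246,  0.0532976 , -0.04335933,
       -0.00133051]), 'joint_torque': array([ 8.60706477e-04, -5.84168351e+01,  2.93750721e+01,  7.01558501e+00,
        1.01112068e-02, -5.06882736e-05]), 'tcp_pos': array([ 0.17128598, -0.65247073,  0.22573167]), 'eef_rot': array([ 1.79916744e+02, -9.93694622e-03, -1.65293855e+02]), 'contact_force': array([ 3.54226776e-01, -2.15831673e-04, -9.04784666e-02]), 'moment': array([-0.03001368,  0.00856251, -0.0121761 ]), 'gripper_force': 0.0, 'gripper_width': 0.08789255699759772}
```

View pics/top0x.png

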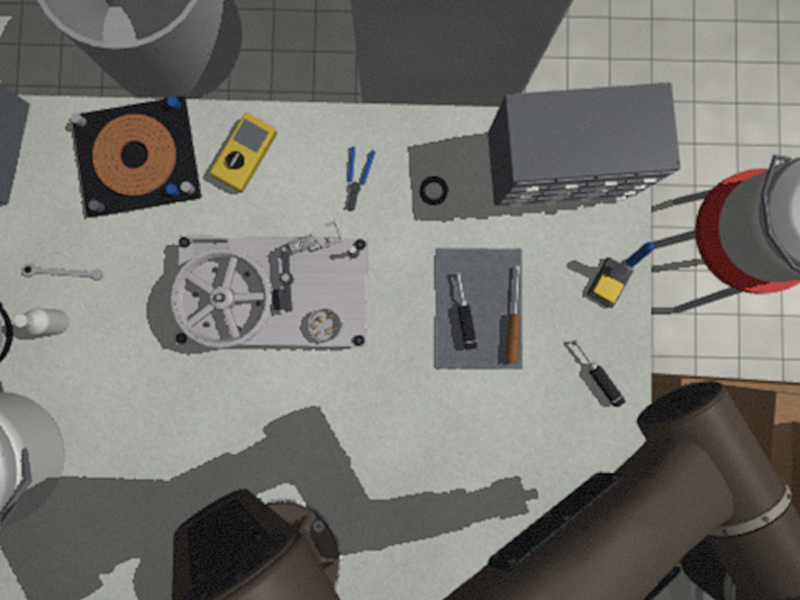

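View pics/side0x.png

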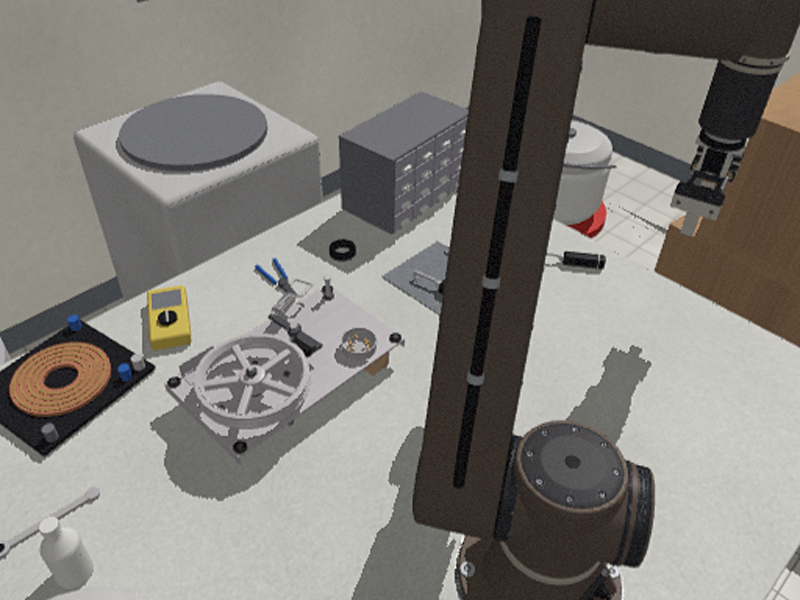

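Top view (800x600): two look-alike pullers. One lies on the mat with its handle at about (465,325), the other on the bench with its handle at about (607,388). The base is near (260,540), so the one on the mat is nearest, which also fits "lying on the mat". Next I'll take enlarged crops to confirm and measure.

```bash
python3 - <<'E'
from h import *
a=cv2.imread('pics/top0.png')
print(proj('top',[0,0,0]))
cv2.imwrite('pics/c1.png',cv2.resize(a[138:236,100:240],(800,560),interpolation=cv2.INTER_CUBIC))
cv2.imwrite('pics/c2.png',cv2.resize(a[155:264,270:404],(738,600),interpolation=cv2.INTER_CUBIC))
E
```

```text
[180.19919279 358.78680671]
```

View pics/c1.png

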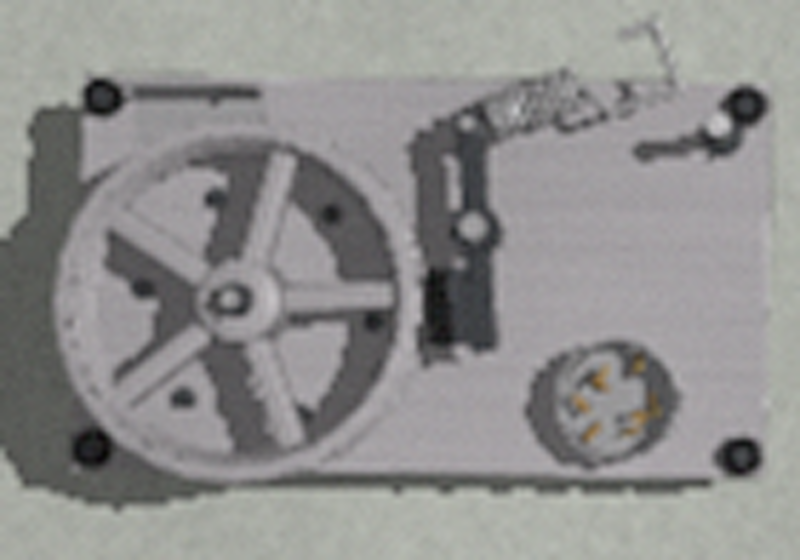

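View pics/c2.png

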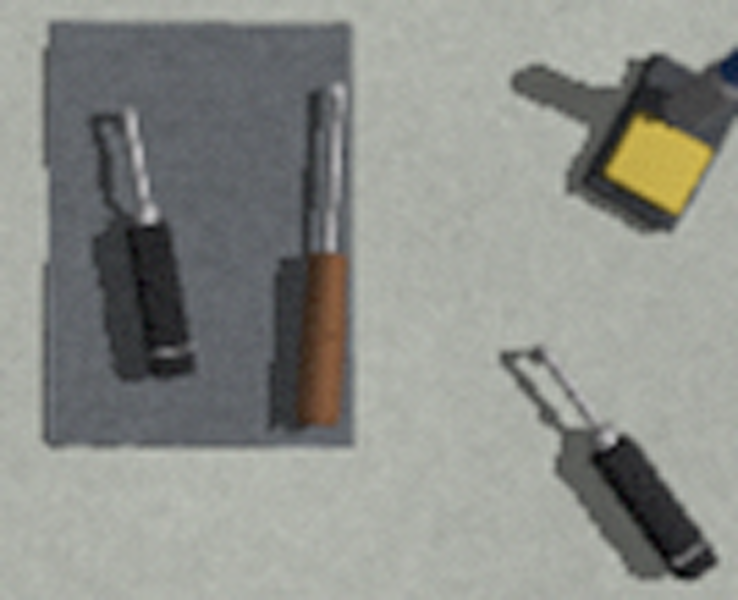

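```bash
cat >> h.py <<'E'
c1=lambda u,v:(100+u/5.714-.4,138+v/5.714-.4)
c2=lambda u,v:(270+u/5.506-.4,155+v/5.506-.4)
E
python3 - <<'E'
from h import *
from scipy.optimize import least_squares
P1={'hub(nut .12)':(231,299,.12),'rimL':(55,300,.106),'rimR':(416,300,.106),'rimT':(233,133,.106),'rimB':(235,480,.106),
'pin':(470,124,.095),'pivot':(474,228,.09),'post':(722,126,.11),'barA':(655,22,.093),'barB':(674,88,.093),'leg':(622,35,.093),
'spR':(392,297,.1),'spU':(282,155,.1),'spUL':(117,215,.1),'spDL':(122,397,.1),'spD':(290,440,.1),
'feetTL':(102,97,.062),'feetTR':(744,105,.062),'feetBR':(740,456,.062),'feetBL':(92,449,.062),'tin':(612,402,.082),
'plTR':(768,85,.06),'plBR':(766,470,.06),'plTL':(82,77,.06)}
W={k:atz('top',*c1(u,v),z) for k,(u,v,z) in P1.items()}
for k,p in W.items(): print(k,np.round(p*1000,1))
print('rim',W['rimL']-W['rimR'],W['rimT']-W['rimB'])
P2={'prongtip':(128,112,.022),'shaftend':(150,215,.022),'hTopL':(128,227,.029),'hTopR':(167,222,.029),'hBotL':(152,370,.029),'hBotR':(192,366,.029),
'matTL':(50,22,.003),'matTR':(350,22,.003),'matBL':(46,443,.003),'matBR':(354,443,.003),'sdA':(335,90,.02),'sdB':(318,422,.02)}
V={k:atz('top',*c2(u,v),z) for k,(u,v,z) in P2.items()}
for k,p in V.items(): print(k,np.round(p*1000,1))
U={'hub(nut .12)':(-40,100),'pivot':(0,-22),'post':(55,-149.5),'plTR':(85,-175),'plBR':(-130,-175),'plTL':(85,200)}
def f(q):
    c,s=np.cos(q[2]),np.sin(q[2]); R=np.array([[c,-s],[s,c]])
    return np.concatenate([(R@np.array(U[k])/1000+q[:2]-W[k][:2]) for k in U])
q=least_squares(f,[.6,.1,0]).x; print('unit',q,np.degrees(q[2]),np.round(f(q)*1000,1))
E
```

```text
hub(nut .12) [524.7 114.4 120. ]
rimL [523.  209.8 106. ]
rimR [527.2  22.1 106. ]
rimT [612.5 120.6 106. ]
rimB [431.7 112.6 106. ]
pin [621.5  -1.1  95. ]
pivot [567.   -4.2  90. ]
post [ 621.3 -135.1  110. ]
barA [678.5 -97.1  93. ]
barB [ 643.4 -108.1   93. ]
leg [671.1 -79.8  93. ]
spR [528.8  35.8 100. ]
spU [602.3  96.2 100. ]
spUL [568.7 181.4 100. ]
spDL [473.4 174.8 100. ]
spD [453.   86.4 100. ]
feetTL [636.5 204.8  62. ]
feetTR [ 639.9 -143.8   62. ]
feetBR [ 449.7 -146.4   62. ]
feetBL [445.7 202.1  62. ]
tin [476.8 -78.9  82. ]
plTR [ 651.5 -156.5   60. ]
plBR [ 442.4 -160.5   60. ]
plTL [647.5 216.9  60. ]
rim [-0.00416092  0.18773981  0.        ] [0.18078451 0.00808064 0.        ]
prongtip [ 589.4 -344.8   22. ]
shaftend [ 529.8 -358.5   22. ]
hTopL [ 522.2 -345.    29. ]
hTopR [ 525.6 -367.5   29. ]
hBotL [ 440.4 -360.1   29. ]
hBotR [ 443.2 -383.    29. ]
matTL [ 643.9 -300.     3. ]
matTR [ 647.9 -477.4    3. ]
matBL [ 396.2 -302.     3. ]
matBR [ 400.2 -481.9    3. ]
sdA [ 605.2 -465.4   20. ]
sdB [ 412.5 -457.4   20. ]
unit [0.56601406 0.01594914 0.01514503] 0.8677460596463361 [-0.2  0.9 -0.6 -1.9  2.   2.4  2.2 -1.3 -3.8 -0.5  0.4  0.4]
```

```bash
cat >> h.py <<'E'
def rel(targets):
    """targets: (x,y,z,yaw) world -> shares for step_arm from the present pose"""
    s=r.get_state(); p=np.array(s['tcp_pos']); ro,pi,y0=s['eef_rot']; a=np.radians(y0)
    X=np.array([np.cos(a),np.sin(a)]); Y=np.array([np.sin(a),-np.cos(a)])
    print('now',np.round(p,4),np.round([ro,pi,y0],1),'t',round(s['time_s'],2),'j',np.round(s['joints'],0))
    for x,y,z,w in targets:
        d=np.array([x,y,z])-p; t=(y0-w+180)%360-180
        print([round(float(v),3) for v in (d[:2]@X/.25,d[:2]@Y/.25,-d[2]/.25,t/60)])
E
python3 - <<'E'
from h import *
rel([(.56,.073,.227,-140.5)])
E
```

```text
now [ 0.1713 -0.6525  0.2257] [ 179.9   -0.  -165.3] t 0.1 j [-59.  21.   1.  -0. -70. -17.]
[-2.241, 2.412, -0.005, -0.413]
```

>>> step_arm([
  [-0.75,0.8,0,0,0],
  [-0.75,0.8,0,0,0],
  [-0.75,0.8,0,0,0],
  [-0.75,0.8,0,0,0],
  [-0.75,0.8,0,0,0],
  [-0.75,0.8,0,0,0],
  [-0.75,0.8,0,0,0],
  [-0.75,0.8,0,0,0],
])

```text
time_s: 0.77
tcp_pos: [0.3034, -0.4084, 0.2269]
eef_rot: [180.0, 0.1, -165.1]
contact_force: [-0.2, -0.9, -0.4]
gripper_width: 0.0396
gripper_force: 0.0
```

>>> step_arm([
  [-0.75,0.8,0,0,0],
  [-0.75,0.8,0,0,0],
  [-0.75,0.8,0,0,0],
  [-0.75,0.8,0,0,0],
  [-0.75,0.8,0,0,0],
  [-0.75,0.8,0,0,0],
  [-0.75,0.8,0,0,0],
  [-0.75,0.8,0,0,0],
])

```text
time_s: 1.43
tcp_pos: [0.4344, -0.1678, 0.2265]
eef_rot: [180.0, 0.0, -165.1]
contact_force: [0.6, -0.7, -0.0]
gripper_width: 0.0003
gripper_force: 0.0
```

```bash
python3 - <<'E'
from h import *
rel([(.56,.073,.2,-140.5)])
E
```

```text
now [ 0.4344 -0.1678  0.2265] [ 180.     0.  -165.1] t 1.43 j [  3.   0. -25.  -0. -65. -78.]
[-0.733, 0.801, 0.106, -0.41]
```

>>> step_arm([
  [-0.733,0.8,0.1,-0.41,0],
  [-0.733,0.8,0.1,-0.41,0],
  [-0.733,0.8,0.1,-0.41,0],
  [-0.733,0.8,0.1,-0.41,0],
  [-0.733,0.8,0.1,-0.41,0],
  [-0.733,0.8,0.1,-0.41,0],
  [-0.733,0.8,0.1,-0.41,0],
  [-0.733,0.8,0.1,-0.41,0],
  [-0.733,0.8,0.1,-0.41,0],
  [-0.733,0.8,0.1,-0.41,0],
])

```text
time_s: 2.27
tcp_pos: [0.5586, 0.0685, 0.2011]
eef_rot: [180.0, -0.1, -140.7]
contact_force: [-0.5, -0.2, 0.5]
gripper_width: 0.0004
gripper_force: 0.0
```

```bash
python3 - <<'E'
from h import *
rel([(.56,.073,.086,-140.5)])
E
```

```text
now [0.5586 0.0685 0.2011] [ 1.800e+02 -1.000e-01 -1.407e+02] t 2.27 j [ 27.  11. -16.  -0. -63. -78.]
[-0.016, 0.01, 0.46, -0.003]
```

>>> step_arm([
  [-0.015,0.01,0.15,0,0],
  [-0.015,0.01,0.3,0,0],
  [-0.015,0.01,0.4,0,0],
  [-0.015,0.01,0.46,0,0],
  [-0.015,0.01,0.46,0,0],
  [-0.015,0.01,0.46,0,0],
])

```text
time_s: 2.77
tcp_pos: [0.5599, 0.0722, 0.0867]
eef_rot: [-180.0, -0.1, -140.7]
contact_force: [0.2, 0.3, -0.2]
gripper_width: 0.0008
gripper_force: 0.0
```

>>> step_arm([
  [-0.019,0.001,0,-0.083,0],
  [-0.038,0.003,0,-0.167,0],
  [-0.057,0.008,0,-0.25,0],
  [-0.075,0.013,0,-0.333,0],
  [-0.093,0.021,0,-0.417,0],
  [-0.11,0.03,0,-0.5,0],
  [-0.126,0.04,0,-0.583,0],
  [-0.141,0.052,0,-0.667,0],
  [-0.156,0.064,0,-0.75,0],
  [-0.169,0.079,0,-0.833,0],
  [-0.18,0.094,0,-0.917,0],
  [-0.191,0.11,0,-1,0],
])

```text
time_s: 3.77
tcp_pos: [0.5808, 0.1246, 0.0889]
eef_rot: [-179.8, 0.0, -80.5]
contact_force: [0.9, -2.0, -1.3]
gripper_width: 0.0004
gripper_force: 0.9
```

>>> step_arm([
  [-0.019,0.001,0,-0.083,0],
  [-0.038,0.003,0,-0.167,0],
  [-0.057,0.008,0,-0.25,0],
  [-0.075,0.013,0,-0.333,0],
  [-0.093,0.021,0,-0.417,0],
  [-0.11,0.03,0,-0.5,0],
  [-0.126,0.04,0,-0.583,0],
  [-0.141,0.052,0,-0.667,0],
  [-0.156,0.064,0,-0.75,0],
  [-0.169,0.079,0,-0.833,0],
  [-0.18,0.094,0,-0.917,0],
  [-0.191,0.11,0,-1,0],
])

```text
time_s: 4.77
tcp_pos: [0.5471, 0.1687, 0.0895]
eef_rot: [-179.7, -0.2, -20.4]
contact_force: [3.0, 2.4, -0.7]
gripper_width: 0.0006
gripper_force: 1.2
```

>>> step_arm([
  [-0.019,0.001,0,-0.083,0],
  [-0.038,0.003,0,-0.167,0],
  [-0.057,0.008,0,-0.25,0],
  [-0.075,0.013,0,-0.333,0],
  [-0.093,0.021,0,-0.417,0],
  [-0.11,0.03,0,-0.5,0],
  [-0.126,0.04,0,-0.583,0],
  [-0.141,0.052,0,-0.667,0],
  [-0.156,0.064,0,-0.75,0],
  [-0.169,0.079,0,-0.833,0],
  [-0.18,0.094,0,-0.917,0],
  [-0.191,0.11,0,-1,0],
])

```text
time_s: 5.77
tcp_pos: [0.4922, 0.1601, 0.0893]
eef_rot: [-180.0, -0.3, 39.6]
contact_force: [-0.3, 3.3, 1.1]
gripper_width: 0.0005
gripper_force: 1.4
```

>>> step_arm([
  [0,0,-0.15,0,0],
  [0,0,-0.3,0,0],
  [0,0,-0.45,0,0],
  [0,0,-0.6,0,0],
  [0,0,-0.6,0,0],
])

```text
time_s: 6.18
tcp_pos: [0.4945, 0.16, 0.2472]
eef_rot: [179.8, -0.9, 39.4]
contact_force: [0.6, 1.3, 1.0]
gripper_width: 0.0005
gripper_force: 0.0
```

```bash
python3 - <<'E'
from h import *
rel([(.5,-.36,.15,10.5)])
a=snap('top','top1')
cv2.imwrite('pics/c3.png',cv2.resize(a[120:270,90:330],(800,500),interpolation=cv2.INTER_CUBIC))
E
```

```text
now [0.4945 0.16   0.2472] [179.8  -0.9  39.4] t 6.18 j [ 40.   4. -18.   0. -67.  90.]
[-1.302, 1.622, 0.389, 0.481]
```

View pics/c3.png

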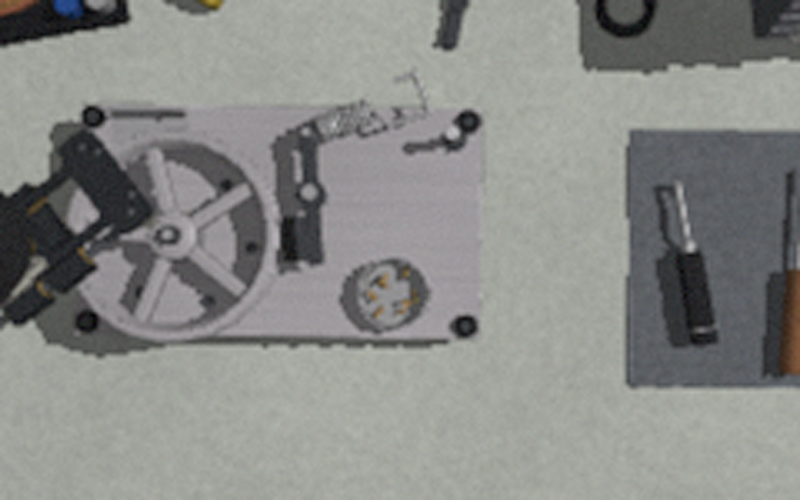

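Pulley turned about 165° (spokes now at about 12° mod 72) and nothing else moved. Next, the puller on the mat.

>>> step_arm([
  [-0.65,0.81,0,1,50],
  [-0.65,0.81,0,1,50],
  [-0.65,0.81,0,1,50],
  [-0.65,0.81,0,1,50],
  [-0.65,0.81,0,1,50],
  [-0.65,0.81,0,1,50],
  [-0.65,0.81,0,1,50],
  [-0.65,0.81,0,1,50],
  [-0.65,0.81,0,1,50],
  [-0.65,0.81,0,1,50],
])

```text
time_s: 7.07
tcp_pos: [0.4928, -0.1018, 0.2376]
eef_rot: [-180.0, -0.1, -20.9]
contact_force: [-0.3, -0.3, 0.3]
gripper_width: 0.0501
gripper_force: 0.0
```

```bash
python3 - <<'E'
from h import *
rel([(.503,-.36,.2,-169.5)])
E
```

```text
now [ 0.4928 -0.1018  0.2376] [-1.80e+02 -1.00e-01 -2.09e+01] t 7.07 j [ 11.   4. -20.   0. -67.  58.]
[0.407, 0.95, 0.151, 2.476]
```

>>> step_arm([
  [0.41,0.95,0.15,1,50],
  [0.41,0.95,0.15,1,50],
  [0.41,0.95,0.15,1,50],
  [0.41,0.95,0.15,1,50],
  [0.41,0.95,0.15,1,50],
  [0.41,0.95,0.15,1,50],
  [0.41,0.95,0.15,1,50],
  [0.41,0.95,0.15,1,50],
  [0.41,0.95,0.15,1,50],
  [0.41,0.95,0.15,1,50],
])

```text
time_s: 7.9
tcp_pos: [0.5048, -0.3597, 0.1994]
eef_rot: [-180.0, -0.0, -80.7]
contact_force: [0.7, -0.0, 0.5]
gripper_width: 0.0497
gripper_force: 0.0
```

>>> step_arm([
  [0,0,0,1,50],
  [0,0,0,1,50],
  [0,0,0,1,50],
  [0,0,0,1,50],
  [0,0,0,1,50],
  [0,0,0,1,50],
  [0,0,0,1,50],
  [0,0,0,1,50],
  [0,0,0,1,50],
  [0,0,0,1,50],
])

```text
time_s: 8.73
tcp_pos: [0.5053, -0.3588, 0.1998]
eef_rot: [-179.9, 0.0, -140.6]
contact_force: [0.1, 0.9, 0.9]
gripper_width: 0.0498
gripper_force: 0.0
```

```bash
python3 - <<'E'
from h import *
rel([(.503,-.36,.1,-169.5),(.503,-.36,.006,-169.5)])
E
```

```text
now [ 0.5053 -0.3588  0.1998] [-179.9    0.  -140.6] t 8.73 j [-17.  16.  -9.   0. -65. -33.]
[0.01, 0.002, 0.399, 0.482]
[0.01, 0.002, 0.775, 0.482]
```

>>> step_arm([
  [0.01,0,0.1,0.48,50],
  [0.01,0,0.2,0.48,50],
  [0.01,0,0.3,0.48,50],
  [0.01,0,0.4,0.48,50],
  [0.01,0,0.5,0.48,50],
  [0.01,0,0.6,0.48,50],
  [0.01,0,0.68,0.48,50],
  [0.01,0,0.74,0.48,50],
  [0.01,0,0.775,0.48,50],
  [0.01,0,0.775,0.48,50],
])

```text
time_s: 9.57
tcp_pos: [0.5028, -0.3603, 0.0045]
eef_rot: [180.0, -0.1, -169.2]
contact_force: [-0.0, 0.4, 0.7]
gripper_width: 0.0497
gripper_force: 0.0
```

>>> step_arm([
  [0,0,0,0,15],
  [0,0,0,0,15],
  [0,0,0,0,15],
  [0,0,0,0,15],
  [0,0,0,0,15],
  [0,0,0,0,15],
  [0,0,0,0,15],
  [0,0,0,0,15],
], newtons=60)

```text
time_s: 10.23
tcp_pos: [0.5035, -0.3608, 0.0059]
eef_rot: [-180.0, 0.0, -169.5]
contact_force: [-0.4, 1.9, 5.7]
gripper_width: 0.0234
gripper_force: 59.9
```

>>> step_arm([
  [0,0,-0.1,0,15],
  [0,0,-0.2,0,15],
  [0,0,-0.3,0,15],
  [0,0,-0.4,0,15],
  [0,0,-0.5,0,15],
  [0,0,-0.6,0,15],
  [0,0,-0.7,0,15],
  [0,0,-0.7,0,15],
  [0,0,-0.7,0,15],
])

```text
time_s: 10.98
tcp_pos: [0.5038, -0.3609, 0.1817]
eef_rot: [-179.9, 0.2, -169.5]
contact_force: [-0.5, 0.8, -1.8]
gripper_width: 0.0235
gripper_force: 59.9
```

```bash
python3 - <<'E'
from h import *
rel([(.60,-.3,.17,-110),(.696,-.1675,.15,-69.5)])
E
```

```text
now [ 0.5038 -0.3609  0.1817] [-179.9    0.2 -169.5] t 10.98 j [-18.  17. -10.  -0. -62. -62.]
[-0.423, 0.169, 0.047, -0.991]
[-0.897, 0.62, 0.127, -1.666]
```

>>> step_arm([
  [-0.05,0.02,0,-0.1,15],
  [-0.1,0.04,0,-0.2,15],
  [-0.15,0.06,0,-0.3,15],
  [-0.2,0.08,0,-0.4,15],
  [-0.25,0.1,0,-0.5,15],
  [-0.3,0.12,0,-0.6,15],
  [-0.35,0.14,0,-0.7,15],
  [-0.4,0.16,0,-0.8,15],
  [-0.42,0.17,0,-0.9,15],
  [-0.42,0.17,0,-1,15],
  [-0.42,0.17,0,-1,15],
])

```text
time_s: 11.9
tcp_pos: [0.5982, -0.299, 0.1781]
eef_rot: [179.8, 0.0, -109.2]
contact_force: [0.1, -0.5, -1.5]
gripper_width: 0.0235
gripper_force: 59.9
```

```bash
python3 - <<'E'
from h import *
rel([(.696,-.1675,.15,-69.5)])
E
```

```text
now [ 0.5982 -0.299   0.1781] [ 179.8    0.  -109.2] t 11.9 j [-10.  22.  -4.  -0. -65.  -9.]
[-0.626, -0.197, 0.113, -0.662]
```

>>> step_arm([
  [-0.08,-0.025,0.02,-0.08,15],
  [-0.16,-0.05,0.04,-0.17,15],
  [-0.24,-0.075,0.06,-0.25,15],
  [-0.32,-0.1,0.08,-0.33,15],
  [-0.4,-0.125,0.1,-0.42,15],
  [-0.48,-0.15,0.11,-0.5,15],
  [-0.56,-0.175,0.11,-0.58,15],
  [-0.626,-0.197,0.11,-0.66,15],
  [-0.626,-0.197,0.11,-0.66,15],
  [-0.626,-0.197,0.11,-0.66,15],
  [-0.626,-0.197,0.11,-0.66,15],
])

```text
time_s: 12.82
tcp_pos: [0.6965, -0.1689, 0.1518]
eef_rot: [179.9, 0.0, -70.1]
contact_force: [-0.0, 0.0, -0.8]
gripper_width: 0.0237
gripper_force: 59.9
```

```bash
python3 - <<'E'
from h import *
rel([(.696,-.1675,.15,-69.5)])
a=snap('top','top2'); b=snap('side','side2')
g=proj('top',[.664,-.083,.15]);h=proj('side',[.664,-.083,.12]); print(g,h)
def cr(im,g,hw,hh,S):
    x,y=int(g[0])-hw,int(g[1])-hh; print('off',x,y); return cv2.resize(im[y:y+2*hh,x:x+2*hw],None,fx=S,fy=S,interpolation=cv2.INTER_CUBIC)
cv2.imwrite('pics/c4.png',np.hstack([cr(a,g,33,50,6),cr(b,h,33,50,6)]))
E
```

```text
now [ 0.6965 -0.1689  0.1518] [179.9   0.  -70.1] t 12.82 j [  2.  27.   1.  -0. -64.  18.]
[-0.006, 0.0, 0.007, -0.01]
[207.49188661 142.56030648] [186.96221039 174.59264128]
off 174 92
off 153 124
```

View pics/c4.png

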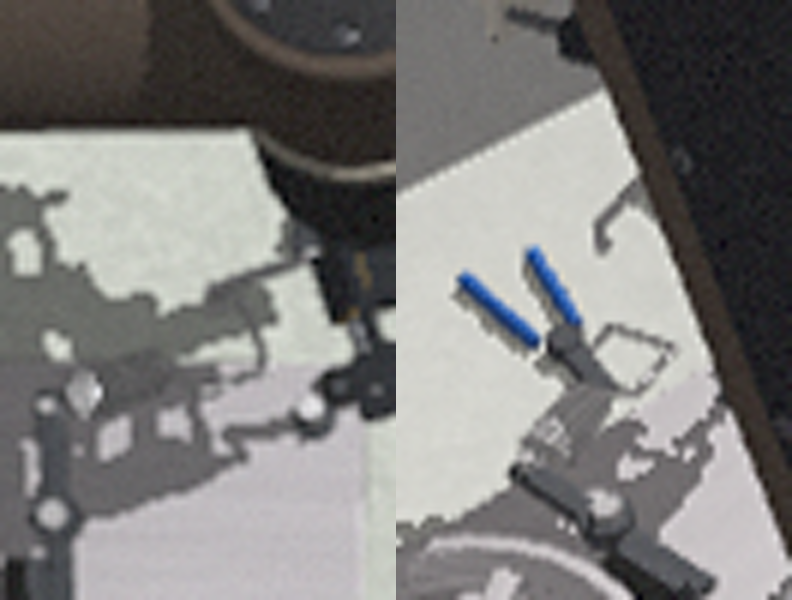

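```bash
python3 - <<'E'
from h import *
for n,o,x0 in(('top',(174,92),0),('side',(153,124),396)):
    for k,p in {'barA':(.6785,-.0971,.093),'barB':(.6434,-.1081,.093),'leg':(.6711,-.0798,.093),'pin':(.6215,-.0011,.095),'post':(.6213,-.1351,.11)}.items():
        q=proj(n,p); print(n,k,np.round((q-o)*6+[x0,0]))
o1,d1=ray('top',174+212/6-.4,92+296/6-.4)
o2,d2=ray('side',153+(603-396)/6-.4,124+215/6-.4)
A=np.stack([d1,-d2],1); s,res,_,_=np.linalg.lstsq(A,o2-o1,rcond=None)
print('shaft end',o1+s[0]*d1,o2+s[1]*d2)
print('foot (at prong xy, side) z:', [ (z,np.round(atz('side',153+(603-396)/6-.4,124+246/6-.4,z),4)) for z in(.146,.15)])
print('top shaft end at z .168', atz('top',174+212/6-.4,92+296/6-.4,.168))
# side hook corners at z=.093
for u,v in((613,328),(672,350),(635,393)): print(atz('side',153+(u-396)/6-.4,124+v/6-.4,.093))
E
```

```text
top barA [241. 297.]
top barB [261. 366.]
top leg [207. 310.]
top pin [ 47. 404.]
top post [312. 406.]
side barA [608. 319.]
side barB [669. 342.]
side leg [590. 341.]
side pin [524. 461.]
side post [737. 313.]
shaft end [ 0.6643387  -0.08951442  0.17355209] [ 0.66459835 -0.08924823  0.17362978]
foot (at prong xy, side) z: [(0.146, array([ 0.6742, -0.0942,  0.146 ])), (0.15, array([ 0.6701, -0.0913,  0.15  ]))]
top shaft end at z .168 [ 0.66539724 -0.08892655  0.168     ]
[ 0.67327221 -0.09462059  0.093     ]
[ 0.63967054 -0.10548472  0.093     ]
[ 0.62714655 -0.07169161  0.093     ]
```

```bash
python3 - <<'E'
from h import *
rel([(.6933,-.1614,.15,-69.5),(.6933,-.1614,.092,-69.5)])
E
```

```text
now [ 0.6966 -0.1694  0.1524] [180.    0.  -70.1] t 12.92 j [  2.  27.   1.  -0. -64.  18.]
[-0.034, 0.001, 0.01, -0.009]
[-0.034, 0.001, 0.242, -0.009]
```

>>> step_arm([
  [-0.034,0,0.03,-0.01,15],
  [-0.034,0,0.06,-0.01,15],
  [-0.034,0,0.1,-0.01,15],
  [-0.034,0,0.14,-0.01,15],
  [-0.034,0,0.18,-0.01,15],
  [-0.034,0,0.21,-0.01,15],
  [-0.034,0,0.23,-0.01,15],
  [-0.034,0,0.24,-0.01,15],
  [-0.034,0,0.24,-0.01,15],
  [-0.034,0,0.24,-0.01,15],
])

```text
time_s: 13.75
tcp_pos: [0.6946, -0.1607, 0.093]
eef_rot: [-180.0, -0.0, -69.3]
contact_force: [0.7, -0.6, -0.9]
gripper_width: 0.0234
gripper_force: 59.9
```

```bash
python3 - <<'E'
from h import *
rel([(.6933,-.1614,.0855,-69.5)]); print(np.round(r.get_state()['contact_force'],1))
a=snap('top','top3'); b=snap('side','side3')
def cr(im,x,y,S):
    return cv2.resize(im[y:y+75,x:x+50],None,fx=S,fy=S,interpolation=cv2.INTER_CUBIC)
cv2.imwrite('pics/c5.png',np.hstack([cr(a,185,120,8),cr(b,163,155,8)]))
E
```

```text
now [ 0.6946 -0.1607  0.093 ] [-180.    -0.   -69.3] t 13.75 j [  3.  30.  -3.   0. -57.  18.]
[0.001, 0.006, 0.03, 0.004]
[ 0.7 -0.6 -0.9]
```

View pics/c5.png

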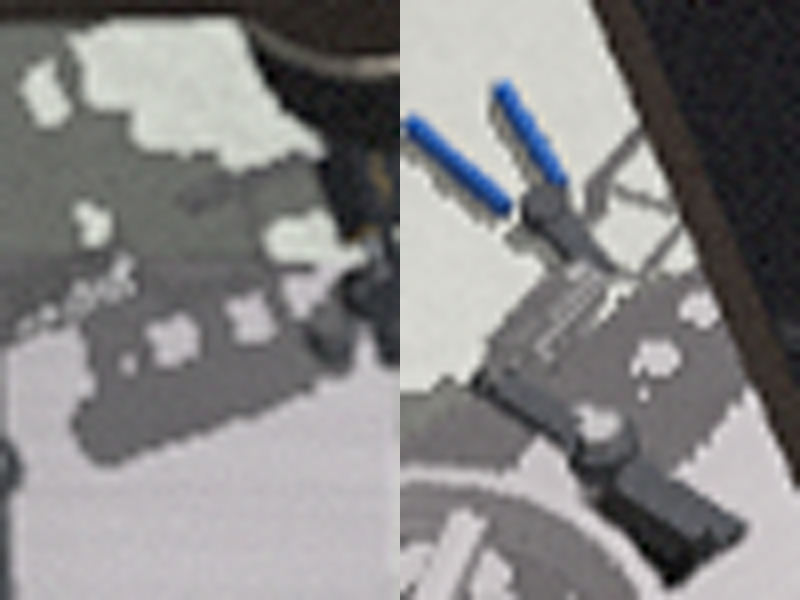

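```bash
python3 - <<'E'
from h import *
print('foot side',atz('side',163+(593-400)/8-.4,155+213/8-.4,.0915),'shaft end side z.112',atz('side',163+(594-400)/8-.4,155+183/8-.4,.112))
for k,p in {'expect prong foot':(.6625,-.0832,.0915),'exp shaft end':(.6615,-.0804,.112)}.items():
    for n,o,x0 in(('top',(185,120),0),('side',(163,155),400)): print(k,n,np.round((proj(n,p)-o)*8+[x0,0]))
def enh(n,f,x,y,w,h,S):
    im=np.mean([cv2.imread(f'pics/{f}.png')[y:y+h,x:x+w].astype(float)],0)
    im=np.clip((im-im.min())/(np.percentile(im,92)-im.min()),0,1)**.6*255
    return cv2.resize(im.astype(np.uint8),None,fx=S,fy=S,interpolation=cv2.INTER_CUBIC)
A=enh('top','top3',195,134,36,40,11); B=enh('side','side3',178,166,30,40,11)
cv2.imwrite('pics/c6.png',np.hstack([A,B])); print(A.shape,B.shape)
E
```

```text
foot side [ 0.66815158 -0.08257659  0.0915    ] shaft end side z.112 [ 0.66163056 -0.07991697  0.112     ]
expect prong foot top [196. 213.]
expect prong foot side [600. 216.]
exp shaft end top [183. 206.]
exp shaft end side [592. 179.]
(440, 396, 3) (440, 330, 3)
```

View pics/c6.png

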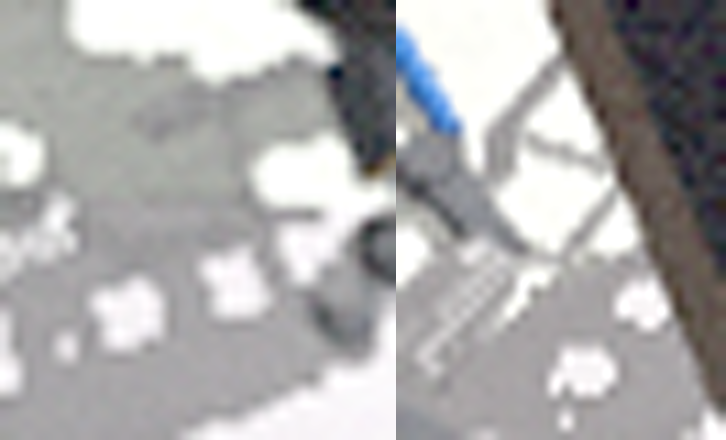

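>>> step_arm([
  [0,0.008,0,0,15],
  [0,0.016,0,0,15],
  [0,0.016,0.01,0,15],
  [0,0.016,0.02,0,15],
  [0,0.016,0.028,0,15],
  [0,0.016,0.028,0,15],
  [0,0.016,0.028,0,15],
])

```text
time_s: 14.43
tcp_pos: [0.6905, -0.1621, 0.0855]
eef_rot: [180.0, 0.0, -69.3]
contact_force: [0.8, -0.2, -1.1]
gripper_width: 0.0233
gripper_force: 59.9
```

>>> step_arm([
  [0.008,0,0,0,15],
  [0.016,0,0,0,15],
  [0.024,0,0,0,15],
  [0.032,0,0,0,15],
  [0.04,0,0,0,15],
  [0.048,0,0,0,15],
  [0.048,0,0,0,15],
])

```text
time_s: 15.02
tcp_pos: [0.695, -0.1738, 0.0858]
eef_rot: [180.0, -0.0, -69.3]
contact_force: [-0.5, -0.4, -1.3]
gripper_width: 0.024
gripper_force: 59.9
```

>>> step_arm([
  [0.008,0,0,0,15],
  [0.016,0,0,0,15],
  [0.024,0,0,0,15],
  [0.032,0,0,0,15],
  [0.04,0,0,0,15],
  [0.04,0,0,0,15],
  [0.04,0,0,0,15],
])

```text
time_s: 15.6
tcp_pos: [0.6981, -0.1824, 0.0856]
eef_rot: [180.0, 0.0, -69.3]
contact_force: [-2.4, 2.7, -1.4]
gripper_width: 0.0233
gripper_force: 59.9
```

>>> step_arm([
  [0.01,0,-0.01,0,15],
  [0.02,0,-0.03,0,15],
  [0.03,0,-0.05,0,15],
  [0.04,0,-0.07,0,15],
  [0.05,0,-0.09,0,15],
  [0.05,0,-0.11,0,15],
  [0.05,0,-0.13,0,15],
  [0.05,0,-0.15,0,15],
  [0.05,0,-0.165,0,15],
  [0.05,0,-0.165,0,15],
])

```text
time_s: 16.43
tcp_pos: [0.7027, -0.1939, 0.1279]
eef_rot: [-180.0, 0.0, -69.3]
contact_force: [-2.8, 6.2, -4.1]
gripper_width: 0.0232
gripper_force: 59.9
```

```bash
python3 - <<'E'
from h import *
rel([(.641,-.2255,.127,-89)]); print(np.round(r.get_state()['contact_force'],1))
a=snap('top','top4'); b=snap('side','side4')
def cr(im,x,y,w,h,S):
    im=im[y:y+h,x:x+w].astype(float); im=np.clip(im/200,0,1)**.6*255
    return cv2.resize(im.astype(np.uint8),None,fx=S,fy=S,interpolation=cv2.INTER_CUBIC)
cv2.imwrite('pics/c7.png',np.hstack([cr(a,178,125,60,60,7),cr(b,165,145,52,60,7)]))
E
```

```text
now [ 0.7027 -0.1939  0.1279] [-180.     0.   -69.3] t 16.43 j [ -0.  29.   1.  -0. -62.  21.]
[0.031, 0.276, 0.004, 0.329]
[-2.8  6.2 -4.1]
```

View pics/c7.png

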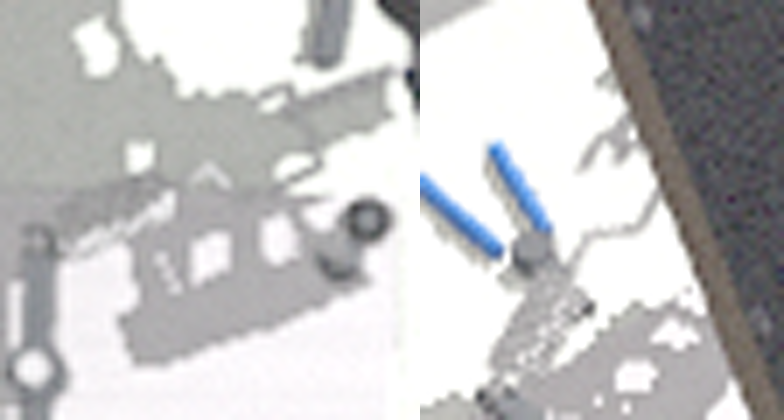

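>>> step_arm([
  [0.01,0.03,0,0.033,15],
  [0.015,0.06,0,0.066,15],
  [0.02,0.09,0,0.1,15],
  [0.025,0.12,0,0.13,15],
  [0.03,0.15,0,0.165,15],
  [0.03,0.18,0,0.2,15],
  [0.03,0.21,0,0.23,15],
  [0.03,0.24,0,0.265,15],
  [0.03,0.27,0,0.3,15],
  [0.03,0.288,0,0.33,15],
  [0.03,0.288,0,0.33,15],
  [0.03,0.288,0,0.33,15],
])

```text
time_s: 17.53
tcp_pos: [0.6378, -0.2257, 0.127]
eef_rot: [180.0, 0.1, -89.1]
contact_force: [-0.5, 9.8, -4.2]
gripper_width: 0.0234
gripper_force: 59.9
```

```bash
python3 - <<'E'
from h import *
rel([(.638,-.2255,.127,-89)]); print(np.round(r.get_state()['contact_force'],1))
a=snap('top','top5'); b=snap('side','side5')
P={'post':(.6222,-.134,.11),'prong':(.6365,-.1415,.13)}
for n in('top','side'):
  for k in P: print(n,k,proj(n,P[k]))
def cr(im,x,y,w,h,S):
    im=im[y:y+h,x:x+w].astype(float); im=np.clip(im/210,0,1)**.6*255
    return cv2.resize(im.astype(np.uint8),None,fx=S,fy=S,interpolation=cv2.INTER_CUBIC)
A=cr(a,188,138,50,60,8); B=cr(b,188,150,50,60,8)
cv2.imwrite('pics/c8.png',np.hstack([A,B]))
E
```

```text
now [ 0.6378 -0.2257  0.127 ] [ 1.80e+02  1.00e-01 -8.91e+01] t 17.53 j [ -3.  25.  -6.  -0. -59.   4.]
[-0.001, -0.001, 0.0, -0.002]
[-0.5  9.8 -4.2]
top post [225.60708868 159.34434615]
top prong [227.89543123 153.57153508]
side post [209.34693556 176.15921574]
side prong [207.85230787 167.71719632]
```

View pics/c8.png

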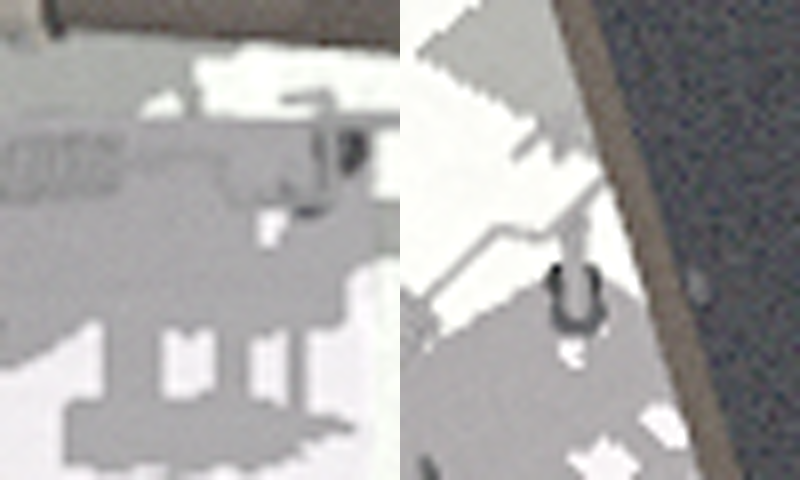

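```bash
python3 - <<'E'
from h import *
t=lambda u,v,z:np.round(atz('top',188+u/8-.4,138+v/8-.4,z)*1000,1)
for k,u,v in(('barLeg',325,97),('barShank',326,195),('shankback',222,195),('legend',285,98),('shaft',345,121)): print(k,t(u,v,.131))
print('post',np.round(atz('top',*c1(722,126),.11)*1000,1))
s=lambda u,v,z:np.round(atz('side',188+(u-400)/8-.4,150+v/8-.4,z)*1000,1)
print('side post head',s(575,212,.11),'shank corner',s(497,232,.12),'shank/bar',s(548,237,.128), 'bar far',s(605,180,.13),'legend',s(515,157,.13))
E
```

```text
barLeg [ 647.7 -142.2  131. ]
barShank [ 611.6 -143.5  131. ]
shankback [ 610.8 -105.5  131. ]
legend [ 647.  -127.6  131. ]
shaft [ 639.  -149.8  131. ]
post [ 621.3 -135.1  110. ]
side post head [ 622.1 -134.5  110. ] shank corner [623.8 -98.9 120. ] shank/bar [ 601.4 -105.   128. ] bar far [ 609.9 -139.8  130. ] legend [ 643.1 -124.2  130. ]
```

>>> step_arm([
  [0.012,0.006,0,0,15],
  [0.024,0.012,0,0,15],
  [0.026,0.012,0,0,15],
  [0.026,0.012,0.02,0,15],
  [0.026,0.012,0.04,0,15],
  [0.026,0.012,0.06,0,15],
  [0.026,0.012,0.07,0,15],
  [0.026,0.012,0.07,0,15],
])

```text
time_s: 18.3
tcp_pos: [0.635, -0.2319, 0.1087]
eef_rot: [179.9, 0.1, -89.1]
contact_force: [-1.1, 10.0, -3.7]
gripper_width: 0.0233
gripper_force: 59.9
```

>>> step_arm([
  [0,0,0.01,0,15],
  [0,0,0.02,0,15],
  [0,0,0.03,0,15],
  [0,0,0.04,0,15],
  [0,0,0.05,0,15],
  [0,0,0.06,0,15],
  [0,0,0.07,0,15],
  [0,0,0.08,0,15],
  [0,0,0.09,0,15],
  [0,0,0.092,0,15],
  [0,0,0.092,0,15],
])

```text
time_s: 19.22
tcp_pos: [0.6356, -0.2321, 0.0867]
eef_rot: [-180.0, 0.1, -89.1]
contact_force: [-0.9, 10.4, -1.9]
gripper_width: 0.0239
gripper_force: 59.9
```

```bash
python3 - <<'E'
from h import *
rel([(.636,-.232,.0865,-89)]); s=r.get_state(); print(np.round(s['contact_force'],1),np.round(s['moment'],2))
a=snap('top','top6'); b=snap('side','side6')
E
```

```text
now [ 0.6356 -0.2321  0.0867] [-1.80e+02  1.00e-01 -8.91e+01] t 19.22 j [ -4.  27.  -9.  -0. -54.   5.]
[-0.0, -0.002, 0.001, -0.001]
[-0.9 10.4 -1.9] [3.72 0.52 0.1 ]
```

>>> step_arm([
  [-0.01,0,0,0,15],
  [-0.02,0,0,0,15],
  [-0.03,0,0,0,15],
  [-0.03,0,0,0,15],
])

```text
time_s: 19.65
tcp_pos: [0.6357, -0.2246, 0.0871]
eef_rot: [-179.9, 0.1, -89.1]
contact_force: [-1.4, 8.7, -2.6]
gripper_width: 0.0235
gripper_force: 59.9
```

>>> step_arm([
  [-0.01,0,0,0,15],
  [-0.02,0,0,0,15],
  [-0.03,0,0,0,15],
  [-0.036,0,0,0,15],
  [-0.036,0,0,0,15],
])

```text
time_s: 20.07
tcp_pos: [0.6357, -0.2174, 0.0874]
eef_rot: [-179.9, -0.0, -89.1]
contact_force: [1.7, -0.8, -1.7]
gripper_width: 0.0236
gripper_force: 59.9
```

```bash
python3 - <<'E'
from h import *
rel([(.636,-.232,.0865,-89)]); s=r.get_state(); print(np.round(s['contact_force'],1),np.round(s['moment'],2))
a=snap('top','top7')
b=cv2.imread('pics/top0.png')
# matching template for hook bar columns: print brightness in strip right of post
for f in('top6','top7'):
    im=cv2.imread(f'pics/{f}.png').mean(2); print(f); print(im[148:166,216:236].astype(int))
E
```

```text
now [ 0.6357 -0.2174  0.0874] [-179.9   -0.   -89.1] t 20.07 j [ -2.  26. -10.   0. -54.   3.]
[0.059, -0.0, 0.004, -0.001]
[ 1.7 -0.8 -1.7] [ 0.03  0.09 -0.02]
top6
[[110 100  97  98 133 138  86  83 119 158 153 155 140 117 121 107  88  70
   57  55]
 [106 134 168 164 193 184 106 105 158 208 203 206 198 185 190 183 169 153
  151 159]
 [105 160 211 207 212 176 103 100 159 205 201 203 204 210 211 211 205 200
  202 208]
 [ 97 158 209 208 214 178 102 109 161 206 196 188 194 195 190 185 199 203
  201 203]
 [ 93 136 172 170 173 153 101 109 141 164 143 146 146 146 135 130 154 168
  173 189]
 [106 104 104  99 100 104 105 103 107  95  95  88  82  70  75  83  87  93
  117 166]
 [103 105 105 105 104 109 105 107 104 101  97  78  38  32  51  83  80  83
  111 148]
 [105 106 104 105 107 105 104 104 108 107  99  67  21  57  89  99  93  88
  101 105]
 [104 106 104 108 107 107 103 106 108 106  98  58  21  70  92  97  96  91
   90  94]
 [111 108 108 106 104 106 106 106 103 107  97  65  15  50  65  80  84  69
   84  96]
 [100 105 105 106 104 109 109 104  95 102 103  88  33  20  29  77  86  78
   95  98]
[... 1432 characters left out ...]
  33  60
   99 148]
 [105 106 108 103 105 109 108 105 100 105  99  98  83  31  23  21  26  74
  120 175]
 [105 103 105 107 103 108 104 101 102  99 102  94  74  51  45  44  68  95
  121 175]
 [104 102 103 105 101 105  99  88  97 103 105 100  82  61  78  86  95 105
  131 182]
 [109 105 106 108 107 109  93  67  78  93  92  92  80  81 129 160 142 105
  123 156]
 [106 107 105 107 107 111  98  62  48  67  73  82  83  99 171 198 171 103
  103  96]
 [102 104 104  98 103 103  97  74  47  53  56  77  94 132 189 196 168 104
  101  96]
 [ 98 104  99  94  97  97  96  93  79  81  80  85 103 161 201 185 140 110
  108 103]
 [ 98  99  99 100  98  94  95  96  96  99 102  96 133 186 184 139 102 108
  106 107]]
```

>>> step_arm([
  [-0.006,0,0,0,15],
  [-0.006,0,-0.01,0,15],
  [-0.006,0,-0.02,0,15],
  [-0.006,0,-0.03,0,15],
  [-0.006,0,-0.03,0,15],
])

```text
time_s: 20.53
tcp_pos: [0.6346, -0.2153, 0.0942]
eef_rot: [180.0, 0.0, -89.1]
contact_force: [-0.2, 2.1, -3.0]
gripper_width: 0.0237
gripper_force: 59.9
```

>>> step_arm([
  [-0.008,0,0.012,0,15],
  [-0.016,0,0.024,0,15],
  [-0.02,0,0.024,0,15],
  [-0.02,0,0.024,0,15],
])

```text
time_s: 20.87
tcp_pos: [0.6353, -0.2102, 0.0884]
eef_rot: [-180.0, -0.0, -89.1]
contact_force: [-0.2, -0.2, -0.8]
gripper_width: 0.0239
gripper_force: 59.9
```

>>> step_arm([
  [0,0,-0.01,0,15],
  [0,0,-0.02,0,15],
  [0,0,-0.03,0,15],
  [0,0,-0.03,0,15],
])

```text
time_s: 21.2
tcp_pos: [0.6352, -0.2104, 0.0963]
eef_rot: [-179.9, -0.0, -89.1]
contact_force: [1.0, -0.1, -0.4]
gripper_width: 0.0238
gripper_force: 59.9
```

>>> step_arm([
  [0,0,-0.02,0,15],
  [0,0,-0.04,0,15],
  [0,0,-0.06,0,15],
  [0,0,-0.1,0,15],
  [0,0,-0.15,0,15],
  [0,0,-0.2,0,15],
  [0,0,-0.25,0,15],
  [0,0,-0.28,0,15],
  [0,0,-0.28,0,15],
])

```text
time_s: 21.95
tcp_pos: [0.6362, -0.2106, 0.1687]
eef_rot: [-179.8, -0.0, -89.1]
contact_force: [0.7, 0.0, -1.2]
gripper_width: 0.0236
gripper_force: 59.9
```

```bash
python3 - <<'E'
from h import *
rel([(.503,-.36,.16,-169.5)]); print(np.round(r.get_state()['contact_force'],1))
b=snap('side','side8').mean(2); a=cv2.imread('pics/side6.png').mean(2)
print('post px',proj('side',[.6217,-.1348,.11]), 'barA,B,leg',*[np.round(proj('side',p),1) for p in((.640,-.1423,.093),(.603,-.1423,.093),(.640,-.125,.093))])
print(b[166:190,196:218].astype(int))
E
```

```text
now [ 0.6362 -0.2106  0.1687] [-179.8   -0.   -89.1] t 21.95 j [ -2.  22.  -5.   0. -63.   3.]
[0.589, 0.542, 0.035, 1.34]
[ 0.7  0.  -1.2]
post px [209.65887358 176.11932205] barA,B,leg [207.9 176.5] [215.9 182.2] [203.5 179. ]
[[203 205 207 207 204 206 206 206 210 213 155 113 117 121 120 124 127 108
   70  67  45  48]
 [205 202 206 205 205 207 209 206 209 209 212 155 158 158 118 121 126 128
  128 128  97  48]
 [205 206 207 207 205 208 210 208 207 209 210 213 216 213 153 115 121 120
  125 126 133  64]
 [206 206 208 208 205 206 207 208 208 209 211 209 209 210 210 154 154 115
  121 122 126  83]
 [204 205 208 206 205 204 207 207 206 208 205 206 206 207 208 211 212 150
  158 119 123  96]
 [201 203 207 206 203 204 207 208 205 205 204 203 206 206 209 211 212 211
  211 154 121 127]
 [203 202 202 205 203 206 210 208 205 206 207 209 206 209 209 208 208 208
  211 210 156 160]
 [204 204 203 205 204 208 206 207 206 207 209 211 210 211 210 208 207 207
  208 209 213 216]
 [204 202 203 206 209 209 207 207 208 198 196 210 211 211 210 209 207 206
  209 207 210 214]
 [205 205 206 205 206 206 208 208 
[... 661 characters left out ...]
9 201 129 107 106 122 114 132
  186 215 210 209]
 [208 209 208 206 206 207 206 207 208 210 164  22  87 112 111 108 102 172
  218 210 209 212]
 [211 210 206 200 209 206 207 206 206 210  68  45  94 116 115  86  53 179
  207 208 209 210]
 [208 203 195 167 198 199 208 209 201 188  79  88 117 110 109  83  38 167
  157 172 203 212]
 [198 143 102 115 125 128 190 199 194 147 133 107 113  98 109  82  27 116
  110 112 158 206]
 [149 127 151 158 157 141 133 131 171 200 107  69  92 116 112  89  49  91
  118 110 110 138]
 [124 173 215 209 203 191 168 101 106 115 109  45  76 113 113  84  46  60
  118 112 114 109]
 [177 193 206 188 188 104 105 112 108 112  99  37  48  91 106  73  49  56
  117 114 111 106]]
```

Seen in the side pixels, the hook encloses the post level with the wire height and the puller carries no load, so it's seated. Now to lay the puller back down.

>>> step_arm([
  [0.06,0.05,0,0.1,15],
  [0.12,0.1,0,0.2,15],
  [0.18,0.15,0,0.3,15],
  [0.24,0.2,0,0.4,15],
  [0.3,0.25,0,0.5,15],
  [0.36,0.3,0,0.6,15],
  [0.42,0.36,0,0.7,15],
  [0.48,0.42,0,0.8,15],
  [0.54,0.48,0,0.9,15],
  [0.59,0.54,0,1,15],
  [0.59,0.54,0,1,15],
])

```text
time_s: 22.92
tcp_pos: [0.4993, -0.3614, 0.1647]
eef_rot: [179.9, -0.1, -149.6]
contact_force: [0.5, 0.8, -0.7]
gripper_width: 0.0238
gripper_force: 59.9
```

```bash
python3 - <<'E'
from h import *
rel([(.503,-.36,.03,-169.5),(.503,-.36,.0055,-169.5)])
E
```

```text
now [ 0.4993 -0.3614  0.1647] [ 1.799e+02 -1.000e-01 -1.496e+02] t 22.92 j [-18.  18. -12.  -0. -61. -42.]
[-0.016, -0.003, 0.539, 0.332]
[-0.016, -0.003, 0.637, 0.332]
```

>>> step_arm([
  [-0.016,0,0.1,0.12,15],
  [-0.016,0,0.2,0.24,15],
  [-0.016,0,0.3,0.33,15],
  [-0.016,0,0.4,0.33,15],
  [-0.016,0,0.48,0.33,15],
  [-0.016,0,0.54,0.33,15],
  [-0.016,0,0.58,0.33,15],
  [-0.016,0,0.6,0.33,15],
  [-0.016,0,0.615,0.33,15],
  [-0.016,0,0.625,0.33,15],
  [-0.016,0,0.632,0.33,15],
  [-0.016,0,0.632,0.33,15],
])

```text
time_s: 23.92
tcp_pos: [0.506, -0.358, 0.008]
eef_rot: [-180.0, 0.0, -168.9]
contact_force: [0.7, -0.5, -0.5]
gripper_width: 0.0237
gripper_force: 59.9
```

Not touching yet; go down the last 2 mm, then open.

>>> step_arm([
  [0,0,0.004,0,15],
  [0,0,0.008,0,15],
  [0,0,0.008,0,15],
], newtons=20)

```text
time_s: 24.17
tcp_pos: [0.5059, -0.358, 0.0059]
eef_rot: [-180.0, 0.0, -168.9]
contact_force: [0.5, 0.7, -1.4]
gripper_width: 0.0238
gripper_force: 19.9
```

>>> step_arm([
  [0,0,0,0,30],
  [0,0,0,0,45],
  [0,0,0,0,50],
  [0,0,0,0,50],
  [0,0,0,0,50],
])

```text
time_s: 24.58
tcp_pos: [0.5057, -0.358, 0.0056]
eef_rot: [-180.0, 0.0, -168.9]
contact_force: [-0.0, 0.4, -0.3]
gripper_width: 0.0484
gripper_force: 0.0
```

>>> step_arm([
  [0,0,-0.06,0,50],
  [0,0,-0.15,0,50],
  [0,0,-0.3,0,50],
  [0,0,-0.45,0,50],
  [0,0,-0.6,0,50],
  [0,0,-0.7,0,50],
  [0,0,-0.7,0,50],
])

```text
time_s: 25.17
tcp_pos: [0.5085, -0.3596, 0.1877]
eef_rot: [-179.6, 0.5, -168.8]
contact_force: [0.4, -0.4, 0.0]
gripper_width: 0.0499
gripper_force: 0.0
```

>>> step_arm([
  [0.15,0,0,0,50],
  [0.3,0,0,0,50],
  [0.3,0,0,0,50],
  [0.3,0,0,0,50],
  [0.3,0,0,0,50],
])

```text
time_s: 25.58
tcp_pos: [0.4322, -0.3727, 0.1809]
eef_rot: [-180.0, 0.0, -168.9]
contact_force: [0.7, 0.2, -0.2]
gripper_width: 0.05
gripper_force: 0.0
```

```bash
python3 - <<'E'
from h import *
s=r.get_state(); print(s['time_s'],s['tcp_pos'],s['contact_force'],s['gripper_width'])
a=snap('top','top9'); b=snap('side','side9'); z=cv2.imread('pics/top0.png')
d=cv2.absdiff(a,z).max(2)
print('tin/screwdriver diff', d[190:225,195:222].mean(), d[165:240,322:336].mean(), 'post px',proj('top',[.6217,-.1348,.11]))
# puller on the mat: dark handle centroid before/after
for im in(z,a):
    m=np.argwhere(im[165:240,282:315].max(2)<45); print('dark',len(m),(m.mean(0)+[165,282]) if len(m) else '')
print(a.mean(2)[146:168,212:234].astype(int))
E
```

```text
25.5833 [ 0.43217471 -0.3726584   0.18093133] [ 0.66231949  0.1762773  -0.21529678] 0.05004807069697762
tin/screwdriver diff 69.77037037037037 38.47428571428571 post px [225.87128016 159.51693674]
dark 164 [208.43292683 297.79878049]
dark 82 [236.6097561  290.63414634]
[[203 202 199 196 197 200 198 203 206 203 204 195 195 197 196 194 193 197
  200 199 195 204]
 [198 197 195 196 193 193 201 206 210 207 202 192 189 194 199 194 189 196
  195 199 197 199]
 [193 194 193 200 195 196 200 203 207 207 202 192 188 198 196 197 192 194
  195 201 197 195]
 [194 194 191 198 198 199 197 196 201 203 202 198 193 189 195 194 195 197
  199 201 196 188]
 [194 199 198 198 203 200 200 201 201 202 200 197 192 194 196 192 194 199
  199 200 194 186]
 [182 181 178 180 182 190 194 181 192 198 188 189 192 190 185 184 193 199
  200 198 194 192]
 [169 166 167 169 173 171 154 121 144 156 160 169 172 165 156 171 184 169
  169 172 198 201]
 [184 184 185 189 180 131  74  45  66  83 111 131 144 163 154 174 179  93
   87 101 150 185]
 [183 183 186 172 123  59  54  59  65  63  63  67  97 141 139 166 176  45
   43  42  6
[... 516 characters left out ...]
7  76  78  74  74  74  74  73
   70  70  67  69]
 [ 58  60  59  70  77  79  80  81  74  76  76  69  74  72  77  76  73  72
   71  71  71  72]
 [ 57  65  63  81  79  76  78  75  75  80  81  75  75  80  74  76  78  75
   75  75  73  73]
 [ 66  62  71  78  78  78  81  75  80  77  78  74  78  79  71  81  72  76
   76  74  74  75]
 [ 63  65  77  79  82  80  79  80  74  77  78  79  76  74  77  76  76  77
   77  74  79  73]
 [ 62  74  84  79  78  74  76  79  82  80  82  81  79  80  77  77  74  75
   78  75  73  79]
 [ 65  77  82  79  82  81  82  79  76  77  79  78  78  79  78  77  79  76
   78  79  76  77]
 [ 69  80  79  81  80  80  81  80  79  78  77  77  78  79  80  78  78  77
   79  80  76  76]]
```

>>> step_arm([
  [0.3,-1,0,0,50],
  [0.3,-1,0,0,50],
  [0.3,-1,0,0,50],
  [0.3,-1,0,0,50],
  [0.3,-1,0,0,50],
  [0.3,-1,0,0,50],
  [0.3,-1,0,0,50],
  [0.3,-1,0,0,50],
  [0.3,-1,0,0,50],
])

```text
time_s: 26.43
tcp_pos: [0.4067, -0.6327, 0.1786]
eef_rot: [179.9, -0.1, -168.9]
contact_force: [-0.6, 0.6, -0.6]
gripper_width: 0.05
gripper_force: 0.0
```

```bash
python3 - <<'E'
from h import *
s=r.get_state(); print(s['time_s'],s['tcp_pos'],s['contact_force'])
a=snap('top','top10'); z=cv2.imread('pics/top0.png')
d=cv2.absdiff(a,z).max(2)
print('tin/screwdriver diff', d[190:225,195:222].mean(), d[165:240,322:336].mean())
for im in(z,a):
    m=np.argwhere(im[165:240,282:315].max(2)<45); print('dark',len(m),(m.mean(0)+[165,282]) if len(m) else '')
print(a.mean(2)[146:168,212:236].astype(int))
E
```

```text
26.4333 [ 0.40668585 -0.63266595  0.17859454] [-0.58897381  0.58959756 -0.56198906]
tin/screwdriver diff 35.18518518518518 42.38761904761905
dark 164 [208.43292683 297.79878049]
dark 62 [210.74193548 297.01612903]
[[216 215 213 210 210 213 210 214 218 215 215 208 207 209 207 207 204 212
  213 210 212 216 214 211]
 [214 210 209 206 209 208 213 219 221 219 217 209 203 210 213 207 203 207
  210 208 212 215 210 210]
 [210 208 208 209 209 209 212 215 220 216 216 209 207 209 212 211 210 207
  211 212 209 206 205 209]
 [208 209 208 212 211 212 212 210 214 216 214 210 209 206 206 206 210 211
  212 214 210 201 202 214]
 [211 212 212 213 214 214 209 212 215 213 211 212 211 210 210 206 208 211
  215 212 208 200 204 212]
 [194 196 189 194 196 202 209 211 215 209 197 202 202 202 197 200 206 215
  218 212 209 206 207 211]
 [181 180 181 180 183 193 203 203 204 185 161 177 178 174 168 184 197 183
  186 185 209 215 210 206]
 [200 198 199 202 200 201 198 196 197 185 172 181 180 181 161 188 189  96
   91 108 163 201 204 196]
 [194 198 197 201 197 199 197 197 195 199 198 199 200 202 172 174 185  47
   4
[... 636 characters left out ...]
72 195 199 175 106 109 138 169 145  93  81 152 196 165 176 171 116
  170 206 202 201 196 200]
 [149 131 181 199 144 108 107 105 105 111  98  58  50  80  91 161 186 130
  174 201 203 203 199 202]
 [104 101 173 197 110  99 104 101 106 109 103  83  68  78  82 161 186 154
  190 200 199 200 198 198]
 [105 104 142 179 159 149 152 155 154 156 158 149 147 148 149 171 185 182
  203 201 201 204 194 195]
 [102 101 121 156 171 162 161 169 175 182 180 167 163 178 173 172 177 197
  199 203 201 198 195 198]
 [162 163 176 185 175 148 132 170 176 184 183 173 169 186 183 180 191 203
  200 200 201 200 193 198]
 [192 173 173 169 169 143 154 203 205 202 201 204 202 203 205 202 201 202
  204 202 203 203 193 196]]
```

```bash
python3 - <<'E'
from h import *
a=cv2.imread('pics/top10.png'); z=cv2.imread('pics/top0.png')
for n,(y0,y1,x0,x1) in {'tin':(194,222,190,222),'sdriver':(168,238,318,338),'puller':(172,226,284,306)}.items():
    m=cv2.matchTemplate(a[y0-12:y1+12,x0-12:x1+12],z[y0:y1,x0:x1],cv2.TM_CCOEFF_NORMED); _,v,_,p=cv2.minMaxLoc(m); print(n,round(v,2),'shift px',p[0]-12,p[1]-12)
E
```

```text
tin 0.43 shift px 1 0
sdriver 0.49 shift px 0 0
puller 0.97 shift px -1 -1
```

```bash
python3 -c "
from h import *
print(workorder.close_job())"
```

```text
the job is handed in; nothing more can be done
None
```

I turned the pulley about 165° by its spokes and it ran free, then seated the brake spring's hook on the anchor post under its head. The puller is back on the mat at its starting place. Nothing came near the screwdriver or the tin, though their last image match was weak (probably arm shadow) while showing at most 1 px of shift. I did not measure the brake arm's angle directly. The job was handed in at about 26 s and returned no verdict.

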